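# Offer the cocoa ball from under the clamped hood

## Robot

A 6-joint arm with a two-finger parallel gripper is mounted at the origin on a cart in front of the work surface, level with it; the furniture and walls round the work are solid. World frame = base frame: x ahead of the robot, y to its left, z up, the work surface at z = 0. Lengths are in m, angles in rad, forces in N, time in s.
With the tool pointing down it reaches from about 0.375 to 0.925 m from the base axis. Payload 5.7 kg.
Tool frame: the origin (TCP) lies at the very end of the fingers, on their centre line; the grasp point (between the pads) lies 19 mm behind it; z points along the fingers, y is the line along which they close (so a half turn about z gives the same grasp; the last joint's range is limited). The gripper opens to 88 mm and grips with 3 to 60 N. Pads are 20 mm wide; open, the fingers measure 115 mm over their backs; the gripper's body (75 mm by 178 mm) begins 61 mm behind the grasp point.
Start: joints at [-1.356, 0.359, 1.51, -0, 1.272, -0.115], TCP at [0.194, -0.568, 0.223] pointing down, gripper open.
Joint ranges: [-2.97, 2.97], [-1.01, 2.36], [0.21, 2.38], [-0.96, 4.11], [0.2, 2.71], [-2.98, 2.98]. Speed limits (rad/s): [2.39, 2.39, 3.14, 3.14, 3.14, 3.14].

## Interface

Orientations are given as a 3x3 rotation matrix whose columns are the frame's x, y, z axes.
In Python, from workcell import ctrl gives the robot as it stands. The module is installed in compiled form; this text tells all that it offers.
- The arm moves only by the tool carry_out, never from a script. Its argument "commands" is a list of rows, each a list of 4 numbers: the shift along the tool's x, y, z in cm, then the turn about the tool's z in rad. In form: [[tx, ty, tz, turn], ...]. A call has 1 to 12 rows; each row shifts and turns the commanded pose from where the row before left it, along the tool's axes as they then stand; what a row does not reach is not made up. A row lasts 1/8 s, in which the tool goes at most 62.5 mm and 10.7 degrees, less where a joint would pass 70% of its speed; a pose out of reach is approached as far as the arm can. A call is refused whole if a number of a shift passes 6.25 or a number of a turn 0.188, either way. A call with a gripper value outside its range is refused whole. "jaw" is the opening, from 0 (shut) to 1 (fully open), set as the call begins (left out, the last holds). The fingers move at their own pace and stop on an object; the grip force is fixed at half the most. Time passes only in rows, so rows that do not move let the fingers close. It gives the time, the measured TCP pose, the force, the opening and the grip force at its end, in the units of the state.
- ctrl.sense(): the state, without advancing time (a new reading comes with each control period).
- ctrl.grab_frame(name): name is "scene" or "top" or "wrist"; returns (picture, depth): 384x512x3 uint8, red, green, blue; 384x512 float32, m along the optical axis (not along the pixel's ray), 0 where there is no reading.
- ctrl.camera_model(name): a dict with "fx", "fy", "cx", "cy" (pixels), "rvec" (rotation vector, rad) and "tvec" (3), from world to camera coordinates, as OpenCV has them; the wrist camera has in their place "tool_from_camera" (4x4, takes a point from camera to tool coordinates, whose origin is the TCP and whose axes are the flange's). Camera axes: x right, y down, z forward; pixel columns grow to the right and rows downward; lengths in m; the calibration is good to about 2 mm. The wrist camera is an equidistant fisheye: a pixel r from the principal point sees the ray r / f radians off the axis. A picture is of the moment at which its call begins: read the wrist's pose just before it. camera_model takes no time and is no camera call.
- ctrl.hand_in(): hands the job in; it is judged then, once.
Trained networks look in the newest picture that a camera, given by its name, has taken for a name from the list of things; names that differ only in an ending like _2 or _b are one class to them, and where a whole thing is asked for, a point or a joint stands for the part that bears it (a point fixed in the world has none). Each returns a list of dicts, best first, with "score" (0 to 1); they miss things now and then, are a little off and sometimes report something else, mostly with a low value. They report only what shows in the picture. A call takes as long as a camera call.
- ctrl.find_in(camera, target): "xy" ([column, row] in pixels, amid what is visible of it).
- ctrl.tip_of(camera, target): "xy" ([column, row] in pixels: a listed point, or the origin of a listed thing).
The state is a dict: "time": time; "joint_pos": joint angles; "qd": joint speeds; "joint_torque": joint torques, N m; "tool_pos": TCP position; "ee_rot": TCP orientation; "force": force on the tool from outside, world axes, zero at the start; "moment": the same for the moment, N m; "opening": finger opening in m; "grip_force": force on a finger pad.
Only numpy, scipy, OpenCV 4.12 (cv2) and the standard library are available. Lean on these libraries where they do the work, as an engineer would, in place of code of your own. Each camera call takes 0.05 s, during which the arm holds its last target. There are 200 camera calls.

## Task

Someone is waiting for the chocolate ball that sits on the handled dish under the clear hood. Loosen the hood's clamp knob, slide the hood all the way back, then lift the dish by its wooden grip well clear of the board (at least 6 cm) and turn it a quarter turn, either way, so that its arched handle stands square across the rail's direction and its open side faces the front; keep the dish level and the ball resting in its middle all the while, and leave the teaspoon, mug and creamer pod alone. Finish while still holding the dish up like this, still and level, to offer it.

Things in the scene. Friction and masses are not known exactly. Their poses are not given: they have to be found in the camera images.
- stand: dark wooden serving board, 270 x 220 x 14 mm, fixed. Origin: on the table under the middle of the dish's seat, 70 mm from the board's front edge, 85 mm from its left edge; x along the rail, away from the front, y left, z up. Seat: wooden ring, 82 mm inside, 4 mm high. Steel rail, 12 mm wide, 268 mm long, runs along x at y = -110 mm on two posts, top at z = 148 mm.
- hood (a joint): slide of the clear hood along the rail: 0 m = over the dish (starts at 0 to 0.012), grows as it moves along +x of the board, 0.14 = all the way back at its stop. Free, it takes about 1 to 3 N to slide; with the knob tight the clamp holds it against 20 to 30 N.
- hood_front (a point): middle of the front edge (aluminium strip, 164 mm wide) of the hood's clear top, z = 138 mm; x = -60, y = 0 mm of the board when closed. The top is 148 x 162 mm, 4 mm thick, with clear walls down to z = 62 mm at its back and left. Its aluminium carriage block on the rail is 52 mm along the rail, 34 mm wide, top at z = 160 mm.
- clamp_knob (a joint): angle of the clamp knob on top of the carriage: 0 rad = tight (starts at 0 to 0.12), grows counterclockwise seen from above as it is loosened, stop at 1.45. The hood slides freely beyond about 0.8. It takes about 0.1 N m to turn and stays where it is left.
- knob_grip (a point): middle of the clamp knob's grip: an upright black plastic bar 40 mm long, 13 mm thick, 24 mm high (top 12 mm above this point), at z = 185 mm over the rail. Its length lies along x of this frame, which turns with the knob (at joint value 0: the board's x). It travels with the hood; with the hood at 0 it is at x = 0, y = -110 mm of the board.
- dish: white stoneware dish with a steel arch handle, 0.2 to 0.3 kg. Origin: centre of its underside; z up. 109 mm across, foot 76 mm, rim 23 mm high; its hollow is shallow (radius of curvature 150 mm, 9 mm above the underside at the centre). The arch of 6 mm wire spans rim to rim along the dish's x, 112 mm high in all. Starts on its seat, its x along the board's x within 0.1 rad.
- dish_grip (a point): centre of the wooden grip bar at the top of the dish's arch, right over the dish's centre, 104 mm above its underside: 54 mm long along the dish's x, 16 x 16 mm across. Its underside is 47 mm above the ball's top.
- ball_center (a point): centre of the loose, smooth, brown chocolate ball, 40 mm across, 45 g, that rolls freely in the hollow of the dish; 29 mm above the dish's underside when it rests at the centre.
- teaspoon: steel teaspoon, 130 x 27 x 11 mm, lying on the board behind the dish; a bystander. Origin: centre of its underside.
- mug: black stoneware mug, 82 x 116 x 95 mm with its handle, on the table to the left of the board; a bystander. Origin: centre of its underside.
- creamer: white plastic creamer pod, 37 mm across and 21 mm high, on the table between the board and the mug; a bystander. Origin: centre of its underside.
- fridge_corner (a point): foot of the near right upright edge of the tall black fridge (fixed, 0.52 m high) that stands to the left of the board: it fills the space behind (+x) and to the left (+y) of this edge, its right side running back roughly along x. Bring arm and gripper round in front of it.

How it is judged:
By the outcome, as a careful person would: the job done as asked, in the order asked, and still so for the second after the job is handed in, while the arm keeps its last pose, push and grip.
It also fails if it takes over 64 s, if anything falls off the work surface, if the arm or the gripper's body presses on something with over 40 N, if the wrist force passes 120 N, or if a joint passes its speed limit or range.

## Working session

There is one attempt and no reset: what is moved stays moved. The work goes in short steps, Python scripts to look and compute and a tool call to move; the robot and the scene stay as the last step left them, time stands still between calls to the robot, and variables do not carry over. Pictures are saved under pics/ and viewed, at most 10 in all, crops included, and the job is handed in when it is done.

Besides the shell and the picture viewer there is one more tool, called after "Request:" as name(argument=value, ...), one argument or row to a line, values as JSON. carry_out: Moves the arm, as the interface text tells. Its arguments: {"type":"object","properties":{"commands":{"type":"array","items":{"type":"array","items":{"type":"number"}}},"jaw":{"type":"number"}},"required":["commands"]}

```bash
mkdir -p pics; cat > h.py <<'E'
import numpy as np, cv2
from workcell import ctrl
def ray(cam,uv):
    m=ctrl.camera_model(cam); R=cv2.Rodrigues(np.array(m["rvec"],float))[0]; t=np.array(m["tvec"],float).ravel()
    d=R.T@np.array([(uv[0]-m["cx"])/m["fx"],(uv[1]-m["cy"])/m["fy"],1]); return -R.T@t,d
def at_z(cam,uv,z):
    c,d=ray(cam,uv); return c+d*(z-c[2])/d[2]
def at_d(cam,uv,D):
    c,d=ray(cam,uv); r=D[int(uv[1])-1:int(uv[1])+2,int(uv[0])-1:int(uv[0])+2]; return c+d*np.median(r)
def proj(cam,p):
    m=ctrl.camera_model(cam); K=np.array([[m["fx"],0,m["cx"]],[0,m["fy"],m["cy"]],[0,0,1]])
    return cv2.projectPoints(np.array(p,float).reshape(-1,1,3),np.array(m["rvec"],float),np.array(m["tvec"],float),K,None)[0].reshape(-1,2)
E
cat > a.py <<'E'
from h import *
np.set_printoptions(precision=3,suppress=True)
for c in ("scene","top"):
    im,D=ctrl.grab_frame(c); cv2.imwrite(f"pics/{c}0.png",cv2.cvtColor(im,cv2.COLOR_RGB2BGR)); np.save(c+"0.npy",D)
    print(c,ray(c,(256,192)))
    for n,z in (("knob_grip",.185),("hood_front",.138),("dish_grip",None),("ball_center",None),("dish",None),("stand",0),("mug",0),("creamer",0),("teaspoon",.014),("fridge_corner",0)):
        for r in ctrl.tip_of(c,n)[:2]:
            uv=np.array(r["xy"]); zz={"dish_grip":.118,"ball_center":.043,"dish":.014}.get(n,z)
            print(n,round(r["score"],2),uv,at_z(c,uv,zz),"depth",at_d(c,uv,D))
E
python3 a.py; python3 -c "
from workcell import ctrl
s=ctrl.sense();print(s['time'],s['tool_pos'],s['ee_rot'])"
```

```text
scene (array([-0.158, -0.646,  0.64 ]), array([ 0.614,  0.653, -0.443]))
knob_grip 0.55 [288.5 204.7] [ 0.482 -0.074  0.185] depth [ 0.474 -0.081  0.19 ]
hood_front 0.65 [243.2 213.2] [0.436 0.031 0.138] depth [0.436 0.031 0.138]
hood_front 0.57 [260.6 250.8] [ 0.355 -0.114  0.138] depth [0.471 0.007 0.024]
ball_center 0.74 [257.9 236.4] [0.493 0.04  0.043] depth [0.48  0.026 0.055]
dish 0.85 [259.  249.2] [0.483 0.026 0.014] depth [0.475 0.017 0.022]
stand 0.61 [258.1 247.9] [0.5   0.047 0.   ] depth [0.479 0.025 0.02 ]
mug 0.86 [182.9 225.4] [0.422 0.286 0.   ] depth [0.387 0.23  0.039]
creamer 0.41 [200.8 236.7] [0.423 0.2   0.   ] depth [0.412 0.184 0.012]
fridge_corner 0.67 [217.7 228.3] [0.486 0.202 0.   ] depth [0.468 0.178 0.018]
top (array([0.374, 0.089, 1.206]), array([ 0.146, -0.014, -0.989]))
knob_grip 0.49 [321.8 202.9] [ 0.499 -0.066  0.185] depth [ 0.501 -0.067  0.174]
hood_front 0.56 [277.1 233. ] [0.44  0.029 0.138] depth [0.439 0.029 0.14 ]
dish_grip 0.17 [176.2 244.4] [0.419 0.256 0.118] depth [0.424 0.273 0.008]
stand 0.68 [273.9 217.4] [0.487 0.028 0.   ] depth [0.474 0.035 0.138]
stand 0.43 [206.7 241.7] [0.429 0.198 0.   ] depth [0.428 0.196 0.023]
mug 0.78 [177.9 245.3] [0.422 0.27  0.   ] depth [0.421 0.269 0.008]
creamer 0.64 [177.3 245.1] [0.422 0.272 0.   ] depth [0.422 0.27  0.008]
creamer 0.47 [205.4 243.4] [0.425 0.201 0.   ] depth [0.424 0.199 0.022]
teaspoon 0.43 [266.6 162.5] [0.626 0.044 0.014] depth [0.625 0.044 0.017]
fridge_corner 0.76 [214.1 226.7] [0.467 0.179 0.   ] depth [0.466 0.179 0.005]
1.1 [ 0.19429792 -0.56766744  0.22264611] [[ 9.46113146e-01  3.23836246e-01 -3.10366165e-05]
 [ 3.23836247e-01 -9.46113145e-01  3.35337650e-05]
 [-1.85047023e-05 -4.17775173e-05 -9.99999999e-01]]
```

```bash
python3 -c "
import cv2
a=cv2.imread('pics/scene0.png')[130:330,130:390];b=cv2.imread('pics/top0.png')[110:310,150:410]
cv2.imwrite('pics/c1.png',cv2.resize(a,None,fx=3,fy=3,interpolation=2)[:600,:780]);cv2.imwrite('pics/c2.png',cv2.resize(b,None,fx=3,fy=3,interpolation=2))"
```

```text
(no output)
```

View pics/c1.png

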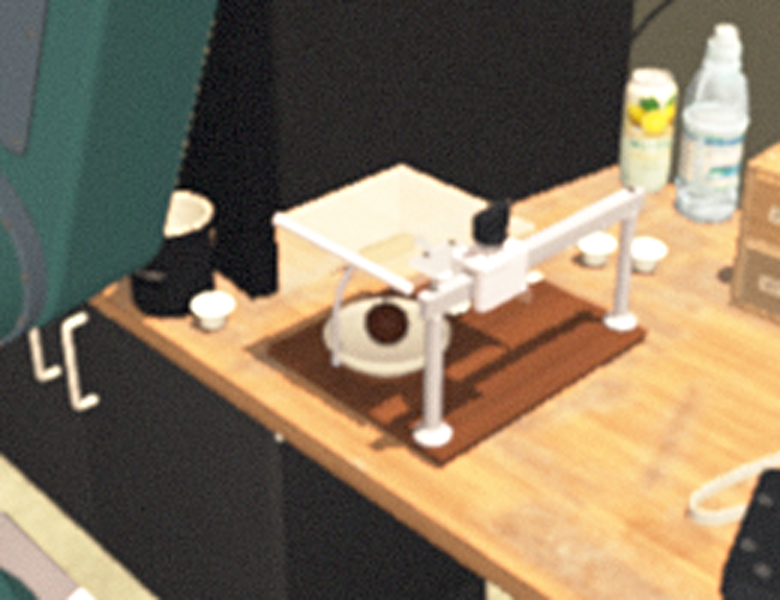

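View pics/c2.png

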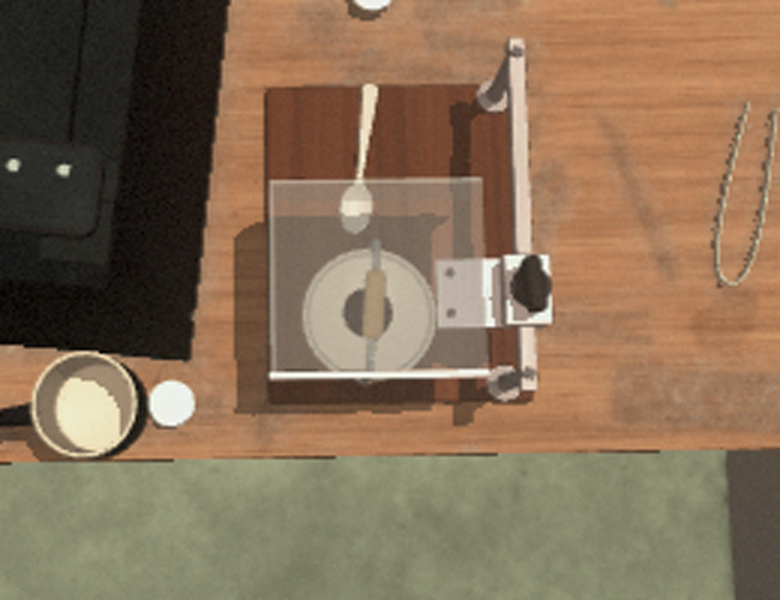

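```bash
python3 - <<'E'
from h import *
np.set_printoptions(precision=4,suppress=True)
P=lambda x,y,z:at_z("top",(x/3+150-.33,y/3+110-.33),z)
f,b=P(528,388,.148),P(515,40,.148);print("rail",f,b,np.arctan2(*(b-f)[1::-1]),np.linalg.norm(b-f))
l,r=P(270,376,.138),P(490,376,.138);print("front",l,r,np.arctan2(-(l-r)[0],(l-r)[1]))
print("knob",P(531,284,.19));g=[P(375,270,.126),P(373,342,.126)];print("grip",g)
for q in((268,88),(490,86)):print("board back",P(*q,.014))
D=np.load("top0.npy"); c,_=ray("top",(0,0))
# rail/knob points by depth
pts=np.array([[*at_z("top",(u,v),0)] for v in range(384) for u in range(512)]).reshape(384,512,3)
m=ctrl.camera_model("top"); R=cv2.Rodrigues(np.array(m["rvec"]))[0];t=np.array(m["tvec"]).ravel()
v,u=np.mgrid[0:384,0:512]; X=(np.stack([(u-m["cx"])/m["fx"]*D,(v-m["cy"])/m["fy"]*D,D],-1).reshape(-1,3)-t)@R
k=(X[:,2]>.135)&(X[:,2]<.154)&(X[:,1]<-.035)&(X[:,1]>-.12)&(X[:,0]<.8)
a=X[k];print(len(a),a.min(0),a.max(0)); print("line",cv2.fitLine(a[a[:,0]>.53][:,:2].astype(np.float32),cv2.DIST_HUBER,0,.001,.001).ravel())
a=X[(X[:,2]>.172)&(X[:,2]<.22)&(X[:,1]<-.02)&(X[:,1]>-.15)&(X[:,0]<.7)&(X[:,0]>.4)];print("knob",len(a),a.mean(0),a.min(0),a.max(0));
if len(a)>5: print(cv2.minAreaRect(a[:,:2].astype(np.float32)*1000))
E
```

```text
rail [ 0.424  -0.0765  0.148 ] [ 0.6877 -0.0779  0.148 ] -0.00502271691388224 0.2636781024113592
front [0.4366 0.1124 0.138 ] [ 0.4338 -0.0504  0.138 ] -0.017245362511379442
knob [ 0.4955 -0.0752  0.19  ]
grip [array([0.5159, 0.032 , 0.126 ]), array([0.4614, 0.0349, 0.126 ])]
board back [0.6887 0.1134 0.014 ]
board back [ 0.6871 -0.0761  0.014 ]Traceback (most recent call last):
  File "<stdin>", line 10, in <module>
  File "h.py", line 7, in at_z
    c,d=ray(cam,uv); return c+d*(z-c[2])/d[2]
        ~~~^^^^^^^^
  File "h.py", line 4, in ray
    m=ctrl.camera_model(cam); R=cv2.Rodrigues(np.array(m["rvec"],float))[0]; t=np.array(m["tvec"],float).ravel()
ValueError: time passes only in moves, steps and waits
```

Request:
carry_out(
  commands=[
    [0,0,-1.5,0.17],
    [0,0,-1.5,0.17],
    [2.97,-4.95,0,0],
    [2.97,-4.95,0,0],
    [2.97,-4.95,0,0],
    [2.97,-4.95,0,0],
    [2.97,-4.95,0,0],
    [2.97,-4.95,0,0],
    [2.97,-4.95,0,0],
    [2.97,-4.95,0,0],
    [2.97,-4.95,0,0],
    [2.97,-4.95,0,0],
  ],
  jaw=0.6,
)

```text
time: 2.6
tool_pos: [0.4973, -0.074, 0.253]
ee_rot: [[1.0, -0.01, 0.001], [-0.01, -1.0, -0.0], [0.001, 0.0, -1.0]]
force: [0.1, -0.3, 0.4]
opening: 0.0527
grip_force: 0.0
```

```bash
cat >> h.py <<'E'
def wsnap(name):
    s=ctrl.sense(); im,D=ctrl.grab_frame("wrist"); m=ctrl.camera_model("wrist")
    cv2.imwrite(f"pics/{name}.png",cv2.resize(cv2.cvtColor(im,cv2.COLOR_RGB2BGR),None,fx=1.5,fy=1.5)); return s,D,m
def wray(s,m,uv):
    T=np.array(m["tool_from_camera"]); d=np.array([(uv[0]-m["cx"])/m["fx"],(uv[1]-m["cy"])/m["fy"]]); th=np.linalg.norm(d)
    v=np.append(d/th*np.sin(th),np.cos(th)); R=np.array(s["ee_rot"]); return R@T[:3,3]+s["tool_pos"],R@T[:3,:3]@v
def wz(s,m,uv,z):
    c,d=wray(s,m,uv); return c+d*(z-c[2])/d[2]
E
python3 - <<'E'
from h import *
np.set_printoptions(precision=4,suppress=True)
s,D,m=wsnap("w1")
print(m,s["tool_pos"],s["joint_pos"])
for n,z in (("knob_grip",.185),("dish_grip",.118),("hood_front",.138)):
    for r in ctrl.tip_of("wrist",n)[:2]: print(n,r,wz(s,m,r["xy"],z))
E
```

```text
{'fx': 297.3186396354542, 'fy': 297.3186396354542, 'cx': 256.59161702728346, 'cy': 189.82750913628797, 'tool_from_camera': array([[ 0.0006, -0.9536, -0.301 ,  0.0838],
       [ 1.    ,  0.0004,  0.0006, -0.0004],
       [-0.0004, -0.301 ,  0.9536, -0.1615],
       [ 0.    ,  0.    ,  0.    ,  1.    ]])} [ 0.4973 -0.074   0.253 ] [-0.2852  0.189   1.6742 -0.0001  1.2776  1.2958]
knob_grip {'xy': [261.6, 201.9], 'score': 0.73} [ 0.4983 -0.0779  0.185 ]
hood_front {'xy': [157.7, 239.6], 'score': 0.58} [0.4385 0.0338 0.138 ]
```

View pics/w1.png

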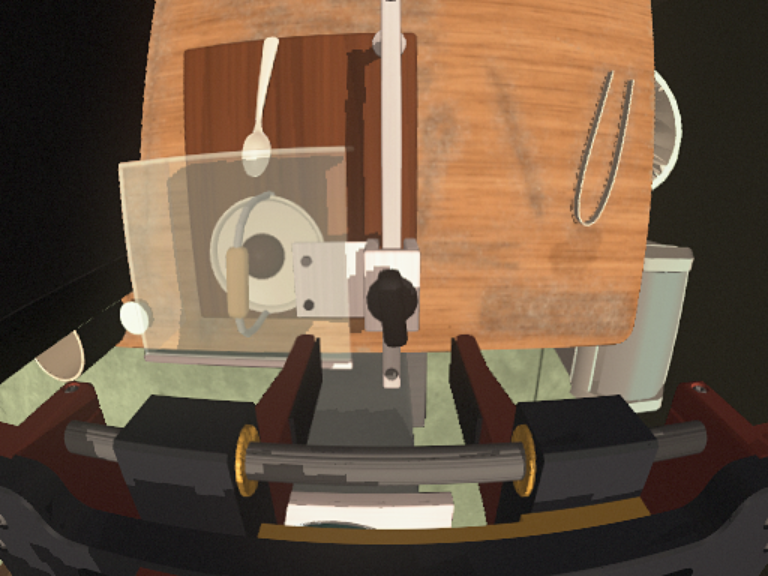

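Request:
carry_out(
  commands=[
    [0,0.3,0,-0.04],
    [0,0,2.2,0],
    [0,0,2.5,0],
    [0,0,2.0,0],
    [0,0,1.0,0],
    [0,0,0.5,0],
    [0,0,0,0],
  ],
)

```text
time: 3.68
tool_pos: [0.4963, -0.0792, 0.1709]
ee_rot: [[1.0, 0.029, 0.0], [0.029, -1.0, -0.0], [0.0, 0.0, -1.0]]
force: [-0.2, 1.2, 0.4]
opening: 0.0529
grip_force: 0.0
```

Request:
carry_out(
  commands=[
    [0,0,0,0],
    [0,0,0,0],
    [0,0,0,0],
    [0,0,0,0],
    [0,0,0,0],
    [0,0,0,0],
  ],
  jaw=0,
)

```text
time: 4.42
tool_pos: [0.4966, -0.0779, 0.171]
ee_rot: [[1.0, 0.03, 0.001], [0.03, -1.0, 0.001], [0.001, -0.001, -1.0]]
force: [-0.1, 4.6, 4.8]
opening: 0.0284
grip_force: 30.0
```

Request:
carry_out(
  commands=[
    [0,0,0,0],
    [0,0,0,0],
    [0,0,0,0],
    [0,-0.15,-0.4,0],
    [0,0,-0.4,0],
    [0,0,0,0],
  ],
  jaw=0.5,
)

```text
time: 5.18
tool_pos: [0.4967, -0.0773, 0.1792]
ee_rot: [[1.0, 0.03, 0.001], [0.03, -1.0, -0.0], [0.001, 0.0, -1.0]]
force: [0.4, -0.3, -0.0]
opening: 0.0438
grip_force: 0.0
```

Request:
carry_out(
  commands=[
    [0,0,0,0],
    [0,0,0,0],
    [0,0,0,0],
    [0,0,0,0],
    [0,0,0,0],
    [0,0,0,0],
  ],
  jaw=0,
)

```text
time: 5.92
tool_pos: [0.4962, -0.0776, 0.1786]
ee_rot: [[1.0, 0.03, -0.0], [0.03, -1.0, -0.001], [-0.0, 0.001, -1.0]]
force: [-1.0, -3.5, -0.7]
opening: 0.0129
grip_force: 29.3
```

Request:
carry_out(
  commands=[
    [0,0,0,-0.17],
    [0,0,0,-0.18],
    [0,0,0,-0.18],
    [0,0,0,-0.18],
    [0,0,0,-0.18],
    [0,0,0,-0.18],
    [0,0,0,-0.17],
    [0,0,0,0],
  ],
)

```text
time: 6.92
tool_pos: [0.4959, -0.0768, 0.1786]
ee_rot: [[0.298, 0.955, -0.001], [0.955, -0.298, 0.001], [0.001, -0.001, -1.0]]
force: [-1.0, -0.5, -1.0]
opening: 0.0128
grip_force: 29.8
```

Request:
carry_out(
  commands=[
    [0.29,0.96,0,0],
    [0.58,1.92,0,0],
    [0.58,1.92,0,0],
    [0.58,1.92,0,0],
    [0.58,1.92,0,0],
    [0.58,1.92,0,0],
    [0.29,0.96,0,0],
    [0,0,0,0],
  ],
)

```text
time: 7.92
tool_pos: [0.6179, -0.0776, 0.1786]
ee_rot: [[0.297, 0.955, 0.001], [0.955, -0.297, 0.001], [0.001, 0.001, -1.0]]
force: [1.3, 1.8, -0.4]
opening: 0.0125
grip_force: 29.8
```

Request:
carry_out(
  commands=[
    [0.15,0.48,0,0],
    [0.12,0.38,0,0],
    [0.09,0.29,0,0],
    [0,0,0,0],
    [0,0,0,0],
  ],
)

```text
time: 8.55
tool_pos: [0.6288, -0.0777, 0.1786]
ee_rot: [[0.297, 0.955, 0.001], [0.955, -0.297, 0.001], [0.001, 0.0, -1.0]]
force: [0.4, 4.6, -0.9]
opening: 0.0127
grip_force: 29.8
```

Request:
carry_out(
  commands=[
    [0.18,0.25,0,0],
    [0.09,0.29,0,0],
    [0,0,0,0],
    [0,0,0,0],
  ],
)

```text
time: 9.05
tool_pos: [0.6293, -0.0775, 0.1785]
ee_rot: [[0.296, 0.955, -0.01], [0.955, -0.296, -0.001], [-0.004, -0.01, -1.0]]
force: [-14.2, 1.5, 10.3]
opening: 0.0127
grip_force: 29.9
```

Request:
carry_out(
  commands=[
    [-0.12,-0.38,0,0],
    [0,0,0,0],
  ],
)

```text
time: 9.3
tool_pos: [0.6291, -0.0775, 0.1786]
ee_rot: [[0.296, 0.955, -0.003], [0.955, -0.296, -0.001], [-0.001, -0.002, -1.0]]
force: [-5.7, 1.1, 3.7]
opening: 0.013
grip_force: 29.9
```

Request:
carry_out(
  commands=[
    [0,0,0,0],
    [0,0,0,0],
    [0,0,0,0],
    [0,0,-1,0],
    [0,0,-2,0],
    [0,0,-3,0],
    [0,0,-2,0],
    [0,0,0,0.18],
    [0,0,0,0.18],
    [0,0,0,0.18],
    [0,0,0,0.18],
    [0,0,0,0.18],
  ],
  jaw=0.5,
)

```text
time: 10.8
tool_pos: [0.6309, -0.0772, 0.2595]
ee_rot: [[0.934, 0.356, 0.001], [0.356, -0.934, -0.0], [0.001, 0.001, -1.0]]
force: [-1.3, 0.1, -0.1]
opening: 0.0439
grip_force: 0.0
```

Request:
carry_out(
  commands=[
    [0,0,0,0.18],
    [0,0,0,0.18],
    [0,0,0,0.05],
    [-2.5,-1.8,0,0],
    [-3.7,-2.6,0,0],
    [-3.7,-2.6,0,0],
    [-3.2,-2.2,0,0],
    [-1.6,-1.2,0,0],
    [0,0,0,0],
  ],
)

```text
time: 11.92
tool_pos: [0.4879, 0.0331, 0.2594]
ee_rot: [[0.999, -0.039, 0.001], [-0.039, -0.999, -0.0], [0.001, 0.0, -1.0]]
force: [0.6, -0.5, 0.0]
opening: 0.0435
grip_force: 0.0
```

```bash
python3 - <<'E'
from h import *
np.set_printoptions(precision=4,suppress=True)
s,D,m=wsnap("w2"); print(s["tool_pos"],s["joint_pos"])
for n,z in (("knob_grip",.185),("dish_grip",.118),("hood_front",.138),("ball_center",.043)):
    for r in ctrl.tip_of("wrist",n)[:2]: print(n,r,wz(s,m,r["xy"],z))
im,D=ctrl.grab_frame("top"); cv2.imwrite("pics/t2.png",cv2.resize(cv2.cvtColor(im,cv2.COLOR_RGB2BGR)[90:290,150:410],None,fx=3,fy=3,interpolation=2))
for n,z in (("knob_grip",.185),("hood_front",.138),("dish_grip",.118)):
    for r in ctrl.tip_of("top",n)[:1]: print("top",n,r,at_z("top",r["xy"],z))
E
```

```text
[0.4879 0.0331 0.2594] [-0.0735  0.1622  1.6918 -0.0001  1.2863  1.5362]
knob_grip {'xy': [386.5, 30.6], 'score': 0.85} [ 0.6315 -0.0799  0.185 ]
dish_grip {'xy': [259.4, 174.3], 'score': 0.56} [0.4933 0.0301 0.118 ]
ball_center {'xy': [255.8, 161.2], 'score': 0.84} [0.4917 0.0341 0.043 ]
top dish_grip {'xy': [275.3, 212.9], 'score': 0.73} [0.4865 0.031  0.118 ]
```

View pics/w2.png

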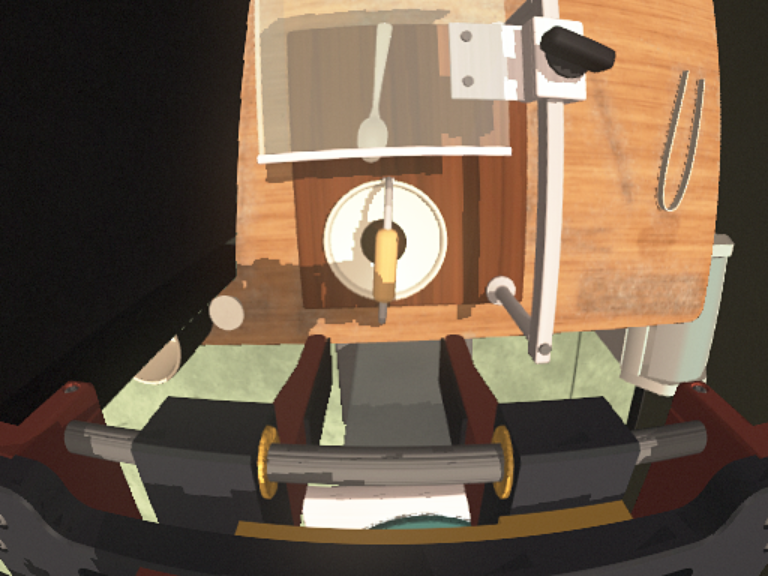

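```bash
python3 - <<'E'
from h import *
np.set_printoptions(precision=4,suppress=True)
m=ctrl.camera_model("wrist"); s=ctrl.sense()
P=lambda x,y,z:wz(s,m,(x/1.5,y/1.5),z)
for n,a,b,z in (("grip",(384,300),(387,230),.126),("rail",(543,350),(553,105),.148),("strip",(511,152),(260,159),.14),("arch",(381,320),(390,185),.045)):
    A,B=P(*a,z),P(*b,z);d=B-A;print(n,A,B,(A+B)/2,np.arctan2(d[1],d[0]),np.linalg.norm(d))
E
```

```text
grip [0.4682 0.034  0.126 ] [0.5176 0.03   0.126 ] [0.4929 0.032  0.126 ] -0.08123384948304822 0.049609177925792586
rail [ 0.4334 -0.0771  0.148 ] [ 0.5997 -0.077   0.148 ] [ 0.5165 -0.0771  0.148 ] 0.0006820641934378815 0.16629326297586638
strip [ 0.5688 -0.0508  0.14  ] [0.5707 0.1087 0.14  ] [0.5697 0.0289 0.14  ] 1.5590911741962805 0.15945169208113152
arch [0.4204 0.0388 0.045 ] [0.541  0.0261 0.045 ] [0.4807 0.0325 0.045 ] -0.1046122687676919 0.12126091893889156
```

Request:
carry_out(
  commands=[
    [0.22,0.05,0,0.036],
    [0,0,3,0],
    [0,0,3.5,0],
    [0,0,3.5,0],
    [0,0,3,0],
    [0,0,2,0],
    [0,0,1,0],
    [0,0,0,0],
  ],
)

```text
time: 13.38
tool_pos: [0.49, 0.0321, 0.0984]
ee_rot: [[0.997, -0.077, -0.001], [-0.077, -0.997, 0.0], [-0.001, -0.0, -1.0]]
force: [0.3, -0.1, 0.2]
opening: 0.0437
grip_force: 0.0
```

```bash
python3 - <<'E'
from h import *
np.set_printoptions(precision=4,suppress=True)
s,D,m=wsnap("w3"); print(s["tool_pos"],s["force"])
for n,z in (("dish_grip",.118),("ball_center",.043)):
    for r in ctrl.tip_of("wrist",n)[:1]: print(n,r,wz(s,m,r["xy"],z))
E
```

```text
[0.49   0.0321 0.0984] [ 0.3231 -0.1489  0.2343]
ball_center {'xy': [249.3, 208.3], 'score': 0.63} [0.4906 0.038  0.043 ]
```

View pics/w3.png

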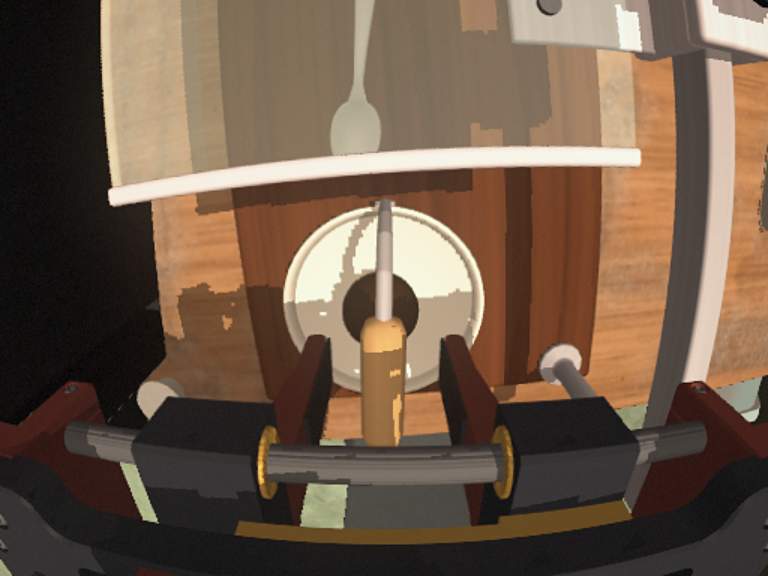

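```bash
python3 - <<'E'
from h import *
np.set_printoptions(precision=4,suppress=True)
m=ctrl.camera_model("wrist"); s=ctrl.sense()
for uv,z in (((383,320),.126),((383,325),.118),((382,445),.126),((384,205),.037)): print(wz(s,m,(uv[0]/1.5,uv[1]/1.5),z))
E
```

```text
[0.52   0.0308 0.126 ]
[0.5149 0.0312 0.118 ]
[0.469  0.0351 0.126 ]
[0.5461 0.0286 0.037 ]
```

Request:
carry_out(
  commands=[
    [0,0,0,0],
    [0,0,0,0],
    [0,0,0,0],
    [0,0,0,0],
    [0,0,0,0],
    [0,0,0,0],
  ],
  jaw=0,
)

```text
time: 14.28
tool_pos: [0.4902, 0.0322, 0.0988]
ee_rot: [[0.997, -0.076, 0.0], [-0.076, -0.997, 0.0], [0.0, -0.0, -1.0]]
force: [0.9, 0.5, 1.7]
opening: 0.0155
grip_force: 30.0
```

Request:
carry_out(
  commands=[
    [0,0,-0.2,0],
    [0,0,-0.4,0],
    [0,0,-0.6,0],
    [0,0,-0.8,0],
    [0,0,-0.8,0],
    [0,0,-0.6,0],
    [0,0,-0.4,0],
    [0,0,-0.2,0],
    [0,0,0,0],
    [0,0,0,0],
  ],
)

```text
time: 15.52
tool_pos: [0.4899, 0.0321, 0.1384]
ee_rot: [[0.997, -0.076, -0.001], [-0.076, -0.997, 0.0], [-0.001, -0.0, -1.0]]
force: [0.3, -0.3, -2.6]
opening: 0.0155
grip_force: 30.0
```

```bash
cat > chk.py <<'E'
from h import *
import sys
np.set_printoptions(precision=4,suppress=True)
s,D,m=wsnap(sys.argv[1]); print(s["tool_pos"],s["force"],s["moment"],s["opening"])
z=s["tool_pos"][2]+.019-.104
for n,zz in (("ball_center",z+.029),("dish",z)):
    for r in ctrl.tip_of("wrist",n)[:1]: print(n,r,wz(s,m,r["xy"],zz))
im,D=ctrl.grab_frame("scene"); cv2.imwrite(f"pics/s{sys.argv[1]}.png",cv2.resize(cv2.cvtColor(im,cv2.COLOR_RGB2BGR)[100:300,130:390],None,fx=3,fy=3,interpolation=2))
E
python3 chk.py w4
```

```text
[0.4899 0.0321 0.1384] [ 0.3011 -0.2693 -2.5666] [-0.016   0.0621 -0.0182] 0.015491887810682971
ball_center {'xy': [254.7, 205.0], 'score': 0.79} [0.4927 0.0337 0.0824]
dish {'xy': [255.1, 200.7], 'score': 0.84} [0.4859 0.034  0.0534]
```

View pics/sw4.png

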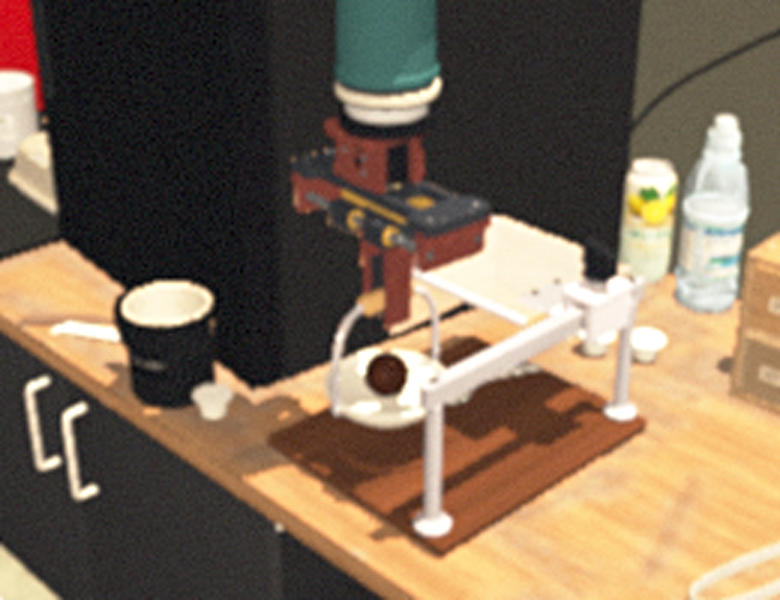

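Request:
carry_out(
  commands=[
    [0,0,-0.3,0],
    [0,0,-0.6,0],
    [0,0,-0.8,0],
    [0,0,-1.0,0],
    [0,0,-1.0,0],
    [0,0,-1.0,0],
    [0,0,-0.8,0],
    [0,0,-0.6,0],
    [0,0,-0.4,0],
    [0,0,-0.2,0],
    [0,0,0,0],
  ],
)

```text
time: 17.1
tool_pos: [0.49, 0.0321, 0.2056]
ee_rot: [[0.997, -0.076, -0.0], [-0.076, -0.997, 0.0], [-0.0, -0.0, -1.0]]
force: [0.4, -0.7, -3.0]
opening: 0.0158
grip_force: 30.0
```

Request:
carry_out(
  commands=[
    [0,0,0,-0.02],
    [0,0,0,-0.04],
    [0,0,0,-0.06],
    [0,0,0,-0.08],
    [0,0,0,-0.09],
    [0,0,0,-0.09],
    [0,0,0,-0.09],
    [0,0,0,-0.09],
    [0,0,0,-0.09],
    [0,0,0,-0.09],
    [0,0,0,-0.09],
    [0,0,0,-0.09],
  ],
)

```text
time: 18.6
tool_pos: [0.4899, 0.0321, 0.2054]
ee_rot: [[0.662, 0.75, -0.001], [0.75, -0.662, 0.0], [-0.0, -0.0, -1.0]]
force: [0.1, 0.8, -1.7]
opening: 0.0155
grip_force: 30.0
```

Request:
carry_out(
  commands=[
    [0,0,0,-0.09],
    [0,0,0,-0.09],
    [0,0,0,-0.09],
    [0,0,0,-0.09],
    [0,0,0,-0.09],
    [0,0,0,-0.09],
    [0,0,0,-0.08],
    [0,0,0,-0.06],
    [0,0,0,-0.04],
    [0,0,0,0],
    [0,0,0,0],
  ],
)

```text
time: 19.98
tool_pos: [0.49, 0.0321, 0.2056]
ee_rot: [[0.007, 1.0, -0.0], [1.0, -0.007, 0.0], [0.0, -0.0, -1.0]]
force: [-0.3, 1.9, -2.6]
opening: 0.0154
grip_force: 30.0
```

```bash
python3 chk.py w5
```

```text
[0.49   0.0321 0.2056] [-0.2957  1.8777 -2.6417] [-0.0247 -0.0839  0.0103] 0.01541908255858741
ball_center {'xy': [251.0, 207.1], 'score': 0.55} [0.4864 0.0327 0.1496]
dish {'xy': [257.5, 195.9], 'score': 0.77} [0.4916 0.0321 0.1206]
```

View pics/w5.png

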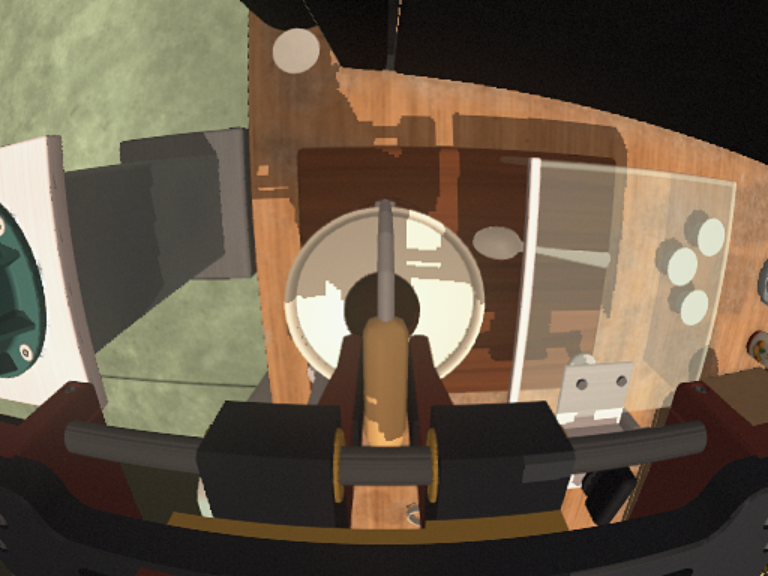

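View pics/sw5.png

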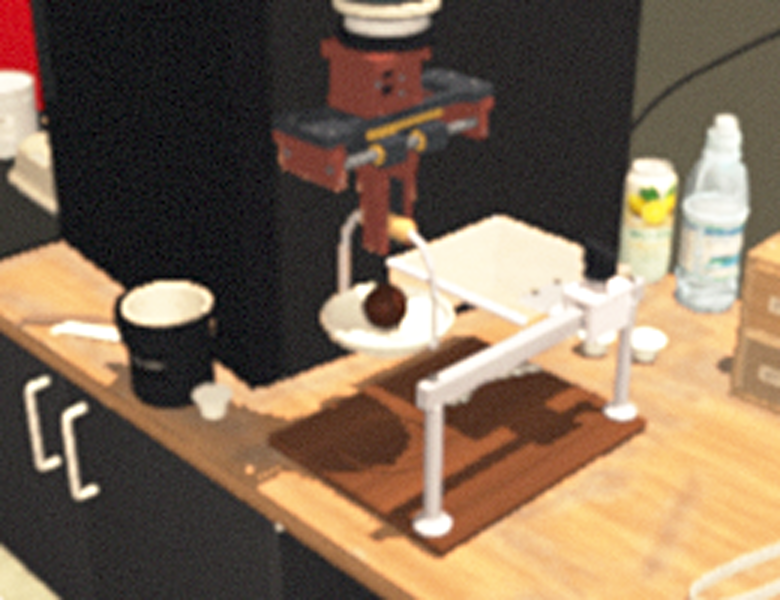

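Request:
carry_out(
  commands=[
    [0,0,0,0],
    [0,0,0,0],
    [0,0,0,0],
    [0,0,0,0],
    [0,0,0,0],
    [0,0,0,0],
    [0,0,0,0],
    [0,0,0,0],
    [0,0,0,0],
    [0,0,0,0],
    [0,0,0,0],
    [0,0,0,0],
  ],
)

```text
time: 21.68
tool_pos: [0.4901, 0.0321, 0.2057]
ee_rot: [[0.007, 1.0, -0.0], [1.0, -0.007, 0.0], [0.0, -0.0, -1.0]]
force: [-0.4, -0.2, -2.6]
opening: 0.016
grip_force: 30.0
```

Request:
carry_out(
  commands=[
    [0,0,0,0],
    [0,0,0,0],
    [0,0,0,0],
    [0,0,0,0],
    [0,0,0,0],
    [0,0,0,0],
    [0,0,0,0],
    [0,0,0,0],
    [0,0,0,0],
    [0,0,0,0],
    [0,0,0,0],
    [0,0,0,0],
  ],
)

```text
time: 23.18
tool_pos: [0.4901, 0.0321, 0.2057]
ee_rot: [[0.007, 1.0, -0.0], [1.0, -0.007, 0.0], [0.0, -0.0, -1.0]]
force: [-0.0, 0.8, -2.2]
opening: 0.0161
grip_force: 30.0
```

```bash
python3 chk.py w6; python3 -c "
from h import *
print(ctrl.hand_in())"
```

```text
[0.4901 0.0321 0.2057] [-0.0185  0.8275 -2.1628] [-0.0475 -0.0761 -0.0045] 0.016052170663648738
ball_center {'xy': [253.1, 209.1], 'score': 0.95} [0.4881 0.031  0.1497]
dish {'xy': [260.0, 198.5], 'score': 0.7} [0.4938 0.0297 0.1207]
the job is handed in; nothing more can be done
None
```

I loosened the clamp knob, slid the hood back to its stop, and handed the job in at about 23 s with the dish held still and level, about 10 cm above the board. It is a quarter turn round with its handle across the rail, and the ball sits in the middle.

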